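# Roll the capacitor onto the test line

## Task

On the blue-grey bench mat, roll the lying green capacitor onto the yellow tape line in front of the black test block by pushing across its top with your fingertips, so that it comes to rest lying along the middle of the tape. Touch it from above only: do not push at its flank near the mat, pinch it, lift it, or slide it along without rolling. Leave everything else where it is and take your hand away at the end.

Things in the scene. Friction and masses are not known exactly. Their poses are not given: they have to be found in the camera images.
- capacitor: Lying green can capacitor with pale stripes: a plain cylinder, 40 mm in diameter, 100 mm long, 0.13 to 0.24 kg. Origin at its centre, 24 mm above the table, so its top is at 44 mm. x is the cylinder's axis, towards the end with two brass terminals (6 mm proud); y and z turn as it rolls. It starts 50 to 95 mm from the line, on either side of it and nearly parallel to it.
- station: Fixed. Yellow tape line flat on the mat (170 x 12 mm, nothing to feel) with the black test block at its far end. Origin at the line's middle, on the mat's top; x along the line to the block, y across it (the rolling direction, either way), z up. The block (40 x 60 mm, 45 mm high) begins 108 mm from the origin; its two brass pins reach back to 92 mm.
- mat: Fixed level blue-grey mat, 360 x 360 x 4 mm. Origin under its centre; x and y parallel to the line's. A can on it has some rolling resistance: let go at a slow pace it stops within a few mm. Fingertips pressing its top and moving sideways without slip carry its centre half as far as they go, so they run off its top: several short strokes are needed.
- spare: Bystander: standing capacitor with a black sleeve, 40 mm in diameter, 100 mm tall (106 mm with terminals), on the mat's corner. Origin at the centre of its underside.
- terminal: Bystander: green terminal block, 30 x 50 mm, 28 mm high, on the mat's near left corner. Origin at the centre of its underside.
- gear: Bystander: dark steel pinion gear, 78 mm across, 45 mm high, on the table left of the mat. Origin at the centre of its underside.
- screwdriver: Bystander: screwdriver with a red handle lying on the table right of the mat. Origin under it, on the table.
- bottle: Bystander: dark bottle with a yellow cap, 64 mm in diameter, 200 mm tall, standing on the table right of the mat. Origin at the centre of its underside.
- pliers: Bystander: small pliers with orange grips lying on the table at the near left. Origin under the joint, on the table.
Not all that is in view belongs to the job. Several things have the shape of the capacitor; the one meant has the colours described above.

How it is judged:
By the outcome, as a careful person would: the job done as asked, in the order asked, and still so for the second after the job is handed in, with the robot touching nothing.
It also fails if it takes over 51 s, if anything falls off the work surface, if the arm or the gripper's body presses on something with over 40 N, if the wrist force passes 120 N, or if a joint passes its speed limit or range.

## Robot

A 6-joint arm with a two-finger parallel gripper is mounted at the origin on the work surface. World frame = base frame: x ahead of the robot, y to its left, z up, the work surface at z = 0. Lengths are in m, angles in degrees, forces in N, time in s.
With the tool pointing down it reaches from about 0.35 to 0.875 m from the base axis. Payload 4.2 kg.
Tool frame: the origin (TCP) lies on the centre line of the jaws, within the pads' length; the fingertips stand 11 mm ahead of it and the grasp point (between the pads) lies 8 mm behind it; y points along the fingers, z is the direction in which the jaws open and shut, and the axes are right-handed (so a half turn about y gives the same grasp; the last joint's range is limited). The gripper opens to 87 mm and grips with 3 to 60 N. Pads are 19 mm wide; open, the fingers measure 117 mm over their backs; the gripper's body (75 mm by 190 mm) begins 51 mm behind the grasp point.
Start: joints at [81.624, 22.042, 0.453, 0, -68.411, -14.817], TCP at [0.246, 0.574, 0.197] pointing down, gripper open.
Joint ranges: [-179.83, 179.83], [-69.29, 118.12], [-61.27, 80.66], [-181.25, 117.63], [-171.15, -9.14], [-177.46, 177.46]. Speed limits (degrees/s): [159.86, 159.86, 180, 180, 180, 180].

## Interface

Orientations are given as a 3x3 rotation matrix whose columns are the frame's x, y, z axes.
In Python, from station import r, optics gives the robot as it stands. The module is installed in compiled form; this text tells all that it offers.
- The arm moves only by the tool step_arm, never from a script. Its argument "moves" is a list that holds one entry, the list of rows, each a list of 7 numbers: the turn, a rotation vector about the tool's x, y, z in rad, then the shift along the tool's x, y, z in cm, then the opening in per cent of the stroke, from 0 (shut) to 100 (fully open). A call has exactly 5 rows; each row is the pose to reach, as a shift and turn from the pose commanded when the call began, along the tool's axes at that moment; what a row does not reach only later rows make up. A row lasts 1/12 s, in which the tool goes at most 41.7 mm and 7.16 degrees, less where a joint would pass 70% of its speed; a pose out of reach is approached as far as the arm can. A call with a gripper value outside its range is refused whole. The fingers move at their own pace and stop on an object; the grip force is fixed at half the most. Time passes only in rows, so rows that repeat a pose let the fingers close, or fill a call up. It gives the time, the measured TCP pose, the force and the opening at its end, in the units of the state.
- r.sense(): the state, without advancing time (a new reading comes with each control period).
- optics.capture(name): name is "side" or "top" or "wrist"; returns a dict with "image" (400x640x3 uint8, red, green, blue), "fov_y" (degrees; the focal length in pixels is half the picture's height over the tangent of half this angle, whatever the lens; pixels are square), "cx", "cy" (the principal point, pixels), "cam_to_world" (4x4, takes a point from camera to world coordinates). Camera axes: x right, y down, z forward; pixel columns grow to the right and rows downward; lengths in m; the calibration is good to about 2 mm. A picture is of the moment at which its call begins. There is no depth.
- r.finish_job(): hands the job in, once; it reports no verdict.
The state is a dict: "time_s": time; "joints": joint angles; "joint_velocities": joint speeds; "effort": joint torques, N m; "tcp_pos": TCP position; "ee_rot": TCP orientation; "wrist_force": force on the tool from outside, world axes, zero at the start; "moment": the same for the moment, N m; "gripper_width": opening from 0.0 (shut) to 1.0 (fully open).
Only numpy, scipy, OpenCV 4.12 (cv2) and the standard library are available. Lean on these libraries where they do the work, as an engineer would, in place of code of your own. Each camera call takes 0.05 s, during which the arm holds its last target.

## Working session

There is one attempt and no reset: what is moved stays moved. The work goes in short steps, Python scripts to look and compute and a tool call to move; the robot and the scene stay as the last step left them, time stands still between calls to the robot, and variables do not carry over. Pictures are saved under pics/ and viewed, and the job is handed in when it is done.

Besides the shell and the picture viewer there is one more tool, called after "Emit:" by a JSON object that holds its "op" and its "data", one argument or row to a line. step_arm: Moves the arm, as the interface text tells. Its arguments: {"type":"object","properties":{"moves":{"type":"array"}},"required":["moves"]}

```bash
mkdir -p pics; cat > h.py <<'E'
import numpy as np, cv2
from station import r, optics
def cap(n,tag):
    c=optics.capture(n); cv2.imwrite(f'pics/{tag}.png',c['image'][:,:,::-1]); return c
def ray(c,u,v):
    f=200/np.tan(np.radians(c['fov_y']/2)); T=np.array(c['cam_to_world'])
    d=T[:3,:3]@np.array([(u-c['cx'])/f,(v-c['cy'])/f,1]); return T[:3,3],d
def onz(c,u,v,z):
    o,d=ray(c,u,v); return o+d*(z-o[2])/d[2]
def proj(c,p):
    f=200/np.tan(np.radians(c['fov_y']/2)); T=np.array(c['cam_to_world'])
    q=T[:3,:3].T@(np.array(p)-T[:3,3]); return c['cx']+f*q[0]/q[2], c['cy']+f*q[1]/q[2]
E
python3 - <<'E'
from h import *
import pickle
np.set_printoptions(precision=4,suppress=True)
for n in ['top','side','wrist']:
    c=cap(n,n+'0'); print(n,c['fov_y'],c['cx'],c['cy']);print(np.array(c['cam_to_world']));pickle.dump(c,open(n+'0.pkl','wb'))
print(r.sense())
E
```

```text
top 55.53491507862472 322.4577169957868 195.45742072987917
[[-0.0131 -0.9967  0.0796  0.4631]
 [-0.9997  0.0147  0.0202 -0.0006]
 [-0.0213 -0.0793 -0.9966  0.9968]
 [ 0.      0.      0.      1.    ]]
side 55.08653338161888 321.68989579779594 190.70982761533077
[[ 0.8686 -0.3466  0.3542  0.077 ]
 [-0.4956 -0.6055  0.6227 -0.757 ]
 [-0.0013 -0.7164 -0.6977  0.9427]
 [ 0.      0.      0.      1.    ]]
wrist 60.36552737027694 324.045013316685 197.1348749209677
[[-0.3933 -0.8857 -0.2468  0.3138]
 [-0.9194  0.3795  0.1033  0.545 ]
 [ 0.0022  0.2675 -0.9636  0.3853]
 [ 0.      0.      0.      1.    ]]
{'time_s': 0.15, 'joints': array([ 81.6214,  22.0807,   0.3972,  -0.0196, -68.412 , -14.8175]), 'joint_velocities': array([-0.0344, -0.2537,  0.2265,  0.048 ,  0.0559,  0.009 ]), 'effort': array([ -0.    , -39.1054,  18.7586,   4.2222,   0.0124,  -0.0001]), 'tcp_pos': array([0.246 , 0.574 , 0.1959]), 'ee_rot': array([[-0.9191, -0.0006, -0.394 ],
       [ 0.394 , -0.0016, -0.9191],
       [-0.0001, -1.    ,  0.0017]]), 'wrist_force': array([ 0.0334, -0.0985, -0.1967]), 'moment': array([0.0529, 0.0411, 0.0158]), 'gripper_width': 1.0004752479079282}
```

View pics/top0.png

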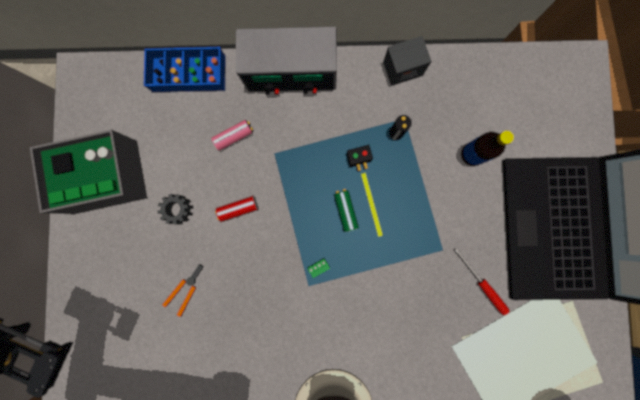

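View pics/side0.png

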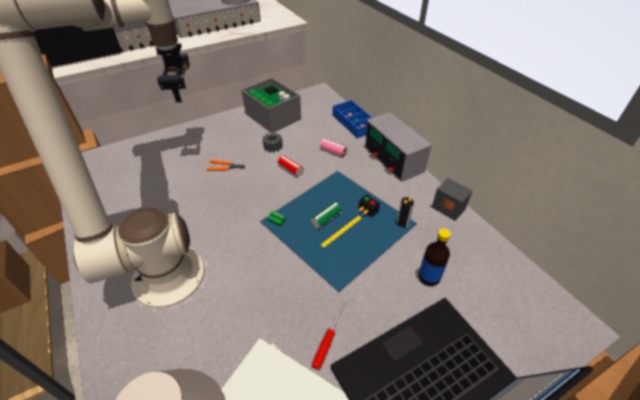

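View pics/wrist0.png

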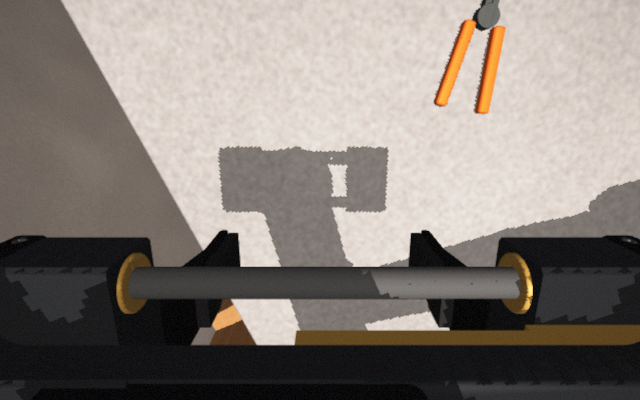

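Things that could be taken for it, in the top view: the green can with pale stripes (346,210), a red can (237,208), a pink can (233,135), the standing black spare (400,127) and the green terminal block (318,268). By the description I choose the one at (346,210). Next I check it in a crop and measure it.

```bash
python3 - <<'E'
from h import *
import pickle
np.set_printoptions(precision=4,suppress=True)
c=pickle.load(open('top0.pkl','rb')); im=c['image']
cv2.imwrite('pics/crop0.png',cv2.resize(im[110:290,260:450,::-1],None,fx=4,fy=3.3,interpolation=cv2.INTER_CUBIC)[:600,:800])
hsv=cv2.cvtColor(im,cv2.COLOR_RGB2HSV)
def big(m,box):
    k=np.zeros_like(m);u0,v0,u1,v1=box;k[v0:v1,u0:u1]=m[v0:v1,u0:u1]
    n,l,s,ce=cv2.connectedComponentsWithStats(k);i=1+np.argmax(s[1:,4]);return (l==i)
y=big(cv2.inRange(hsv,(22,120,100),(38,255,255)),(355,172,390,245))
rc=cv2.minAreaRect(np.argwhere(y)[:,::-1].astype(np.float32));print('tape',rc)
P=[onz(c,u,v,.004) for u,v in cv2.boxPoints(rc)];print(np.array(P))
# mat
m=big(cv2.inRange(hsv,(90,90,40),(112,255,160)),(250,100,460,300));rm=cv2.minAreaRect(np.argwhere(m)[:,::-1].astype(np.float32))
Q=np.array([onz(c,u,v,.004) for u,v in cv2.boxPoints(rm)]);print('mat',Q,Q.mean(0))
# capacitor: not mat colour
cm=cv2.bitwise_not(cv2.inRange(hsv,(94,60,0),(112,255,255)))
g=big(cm,(328,180,359,240));rg=cv2.minAreaRect(np.argwhere(g)[:,::-1].astype(np.float32));print('cap',rg,g.sum())
G=np.array([onz(c,u,v,.024) for u,v in cv2.boxPoints(rg)]);print(G,G.mean(0))
E
```

```text
tape ((371.4068908691406, 204.1647491455078), (64.55570220947266, 4.657003402709961), 74.47589111328125)
[[ 0.5983 -0.0813  0.004 ]
 [ 0.6014 -0.0931  0.004 ]
 [ 0.4382 -0.1342  0.004 ]
 [ 0.4351 -0.1226  0.004 ]]
mat [[ 0.6553  0.1472  0.004 ]
 [ 0.7444 -0.2057  0.004 ]
 [ 0.3986 -0.285   0.004 ]
 [ 0.3121  0.0577  0.004 ]] [ 0.5276 -0.0714  0.004 ]
cap ((345.7075500488281, 209.72640991210938), (43.26856994628906, 16.345903396606445), 74.05460357666016) 682
[[ 0.5515 -0.0053  0.024 ]
 [ 0.5625 -0.0459  0.024 ]
 [ 0.4555 -0.0741  0.024 ]
 [ 0.4447 -0.0339  0.024 ]] [ 0.5035 -0.0398  0.024 ]
```

```bash
sleep 1
```

```text
(no output)
```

View pics/crop0.png

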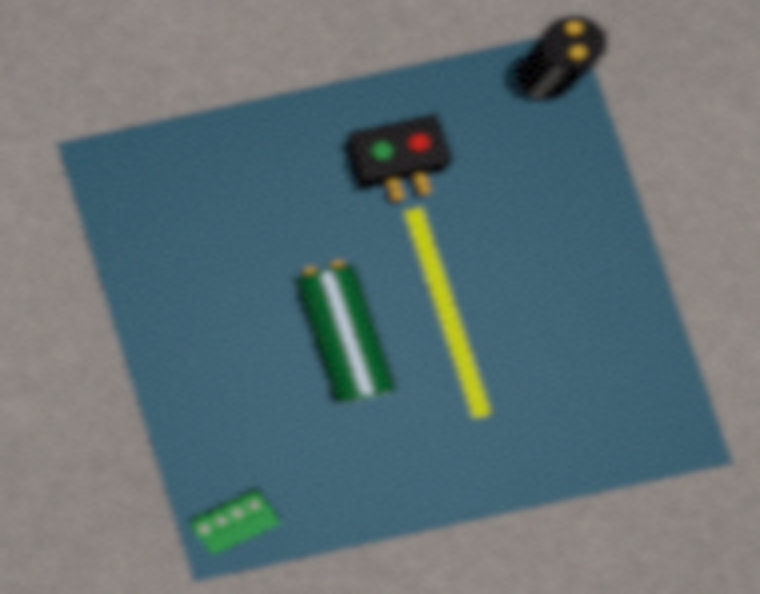

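The crop confirms it: the lying can with green sides, a pale stripe and brass terminals towards the block. It lies about 70 mm to the left (+y) of the tape and within 1° of parallel to it. I move above it with the jaw axis along the can, so both fingertips will press on its top.

Emit:
{"op": "step_arm", "data": {
  "moves": [
    [[0,0.105,0,-2.8,0.2,2.7,57],[0,0.21,0,-5.6,0.4,5.5,57],[0,0.315,0,-8.4,0.6,8.2,57],[0,0.42,0,-11.3,0.8,11.0,57],[0,0.524,0,-14.1,1.0,13.7,57]]
  ]
}}

```text
time_s: 0.57
tcp_pos: [0.3219, 0.3909, 0.1864]
ee_rot: [[-0.595, -0.0, -0.804], [0.804, -0.001, -0.595], [-0.0, -1.0, 0.001]]
wrist_force: [1.9, 0.5, -0.7]
gripper_width: 0.707
```

```bash
cat > to.py <<'E'
import sys
from h import *
# usage: to.py sx sy z  (station mm, TCP z m): prints shift in tool axes (cm) from measured pose & turn about y
O=np.array([.5183,-.1078,0]);a=np.radians(14.2)
X=np.array([np.cos(a),np.sin(a),0]);Y=np.array([-np.sin(a),np.cos(a),0])
s=r.sense();R=np.array(s['ee_rot']);p=np.array(s['tcp_pos'])
np.set_printoptions(precision=4,suppress=True)
print('t',s['time_s'],'p',p,'station',1e3*(p-O)@X,1e3*(p-O)@Y,'F',s['wrist_force'],'g',s['gripper_width'])
if len(sys.argv)>3:
    t=O+X*float(sys.argv[1])/1e3+Y*float(sys.argv[2])/1e3;t[2]=float(sys.argv[3])
    print('shift cm',100*R.T@(t-p))
    Rt=np.column_stack([np.cross([0,0,-1],-X),[0,0,-1],-X])
    print('turn',cv2.Rodrigues(R.T@Rt)[0].ravel())
E
python3 to.py -1 78 0.16
```

```text
t 0.5667 p [0.3219 0.3909 0.1864] station -68.0486870988244 531.6803832175661 F [ 1.9199  0.5203 -0.7065] g 0.706631973554134
shift cm [-44.5147   2.6571  11.0249]
turn [-0.0006  0.3895 -0.0004]
```

Emit:
{"op": "step_arm", "data": {
  "moves": [
    [[0,0.08,0,-3.8,0.2,0.95,57],[0,0.16,0,-7.6,0.4,1.9,57],[0,0.24,0,-11.4,0.6,2.85,57],[0,0.32,0,-15.2,0.8,3.8,57],[0,0.39,0,-19.0,1.0,4.75,57]]
  ]
}}

```text
time_s: 0.98
tcp_pos: [0.3976, 0.2105, 0.1767]
ee_rot: [[-0.246, 0.0, -0.969], [0.969, 0.0, -0.246], [0.0, -1.0, -0.0]]
wrist_force: [0.4, 0.7, 0.8]
gripper_width: 0.568
```

```bash
python3 to.py -1 78 0.16
```

```text
t 0.9833 p [0.3976 0.2105 0.1767] station -38.92544158386601 338.17820368543727 F [0.3997 0.6689 0.7716] g 0.5684709377851386
shift cm [-26.0215   1.6687  -3.7689]
turn [0.0001 0.0009 0.0002]
```

Emit:
{"op": "step_arm", "data": {
  "moves": [
    [[0,0,0,-3.5,0.2,-0.5,57],[0,0,0,-7.0,0.4,-1.0,57],[0,0,0,-10.5,0.6,-1.5,57],[0,0,0,-14.0,0.8,-2.0,57],[0,0,0,-17.5,1.0,-2.5,57]]
  ]
}}

```text
time_s: 1.4
tcp_pos: [0.4655, 0.0474, 0.1667]
ee_rot: [[-0.249, 0.0, -0.968], [0.968, 0.0, -0.249], [0.0, -1.0, -0.0]]
wrist_force: [1.0, 1.1, 0.4]
gripper_width: 0.569
```

Emit:
{"op": "step_arm", "data": {
  "moves": [
    [[0,0,0,-2.5,0.2,-0.3,57],[0,0,0,-5.0,0.4,-0.6,57],[0,0,0,-7.0,0.6,-1.0,57],[0,0,0,-8.2,0.7,-1.2,57],[0,0,0,-8.2,0.7,-1.2,57]]
  ]
}}

```text
time_s: 1.82
tcp_pos: [0.4976, -0.0291, 0.159]
ee_rot: [[-0.246, -0.001, -0.969], [0.969, -0.0, -0.246], [-0.0, -1.0, 0.001]]
wrist_force: [0.2, 0.4, 0.4]
gripper_width: 0.569
```

```bash
python3 to.py -1 78 0.16; python3 - <<'E'
from h import *
import pickle
for n in ['top','wrist']:
    c=cap(n,n+'1');pickle.dump(c,open(n+'1.pkl','wb'))
    cv2.imwrite(f'pics/{n}1.png',c['image'][:,:,::-1] if n=='wrist' else cv2.resize(c['image'][110:290,260:450,::-1],None,fx=4,fy=3.3))
E
```

```text
t 1.8167 p [ 0.4976 -0.0291  0.159 ] station -0.7204764395976648 81.35300836740858 F [0.155  0.4245 0.4073] g 0.569121080484762
shift cm [-0.3353 -0.0967  0.0284]
turn [-0.0014  0.001  -0.0002]
```

View pics/wrist1.png

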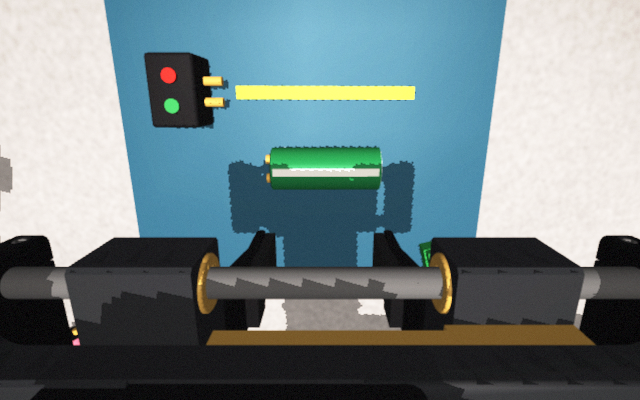

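View pics/top1.png

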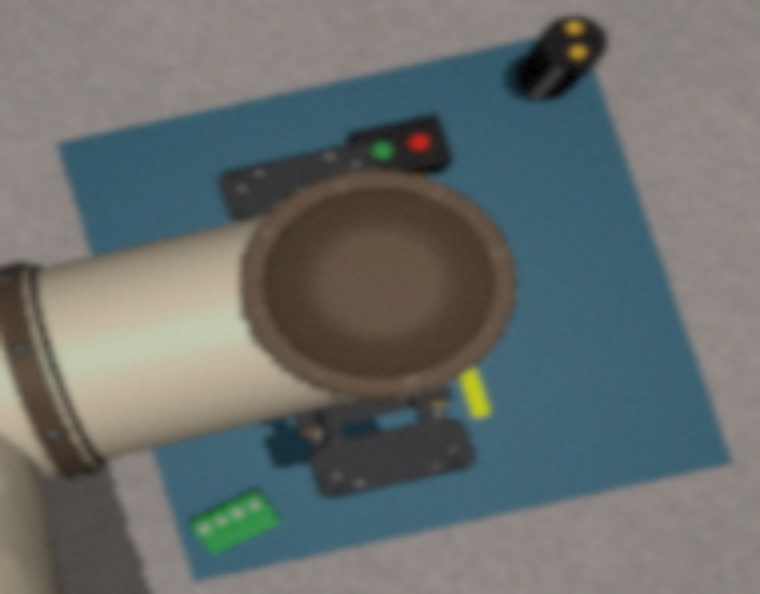

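The wrist view (arm at hover) shows the can at about (325,168), the tape at (325,92) and the block at (180,90), with both fingers above the near side of the can. I measure from this view.

```bash
cat > meas.py <<'E'
import sys
from h import *
O=np.array([.5183,-.1078,0]);a=np.radians(14.2)
X=np.array([np.cos(a),np.sin(a),0]);Y=np.array([-np.sin(a),np.cos(a),0])
def st(p): return 1e3*(p-O)@X,1e3*(p-O)@Y
def big(m):
    n,l,s,ce=cv2.connectedComponentsWithStats(m);i=1+np.argmax(s[1:,4]);return (l==i)
def measure(c,vmax=235):
    im=c['image'].copy();im[vmax:]=0;hsv=cv2.cvtColor(im,cv2.COLOR_RGB2HSV)
    y=cv2.inRange(hsv,(24,130,120),(34,255,255));
    out={}
    if y.any():
        y=big(y);vs,us=np.nonzero(y)
        # ends: fit centreline v(u), end columns
        if us.max()-us.min()>40:
            k=np.polyfit(us,vs,1);e=[np.array(onz(c,u,np.polyval(k,u),.004)) for u in (us.min()-.5,us.max()+.5)]
            out['tape']=[st(q) for q in e]; out['tapepx']=(us.min(),us.max())
    g=cv2.inRange(hsv,(55,90,30),(80,255,255))
    g=cv2.morphologyEx(g,cv2.MORPH_CLOSE,np.ones((17,9),np.uint8)); g=big(g);vs,us=np.nonzero(g)
    u0,u1=us.min(),us.max();res=[]
    for u in np.linspace(u0+8,u1-8,9).astype(int):
        col=np.nonzero(g[:,u])[0]
        o,d1=ray(c,u,col.min()-.5);_,d2=ray(c,u,col.max()+.5)
        # in station y-z plane: unit bisector
        f=lambda d:(lambda q:q/np.linalg.norm(q))(np.array([d@Y,d[2]]))
        b=f(d1)+f(d2); t=(.024-o[2])/b[1]
        yc=(o-O)@Y+b[0]*t
        dm=d1+d2; xc=(o-O)@X+(dm@X)*((.024-o[2])/dm[2])
        res.append((1e3*xc,1e3*yc))
    res=np.array(res);k=np.polyfit(res[:,0],res[:,1],1)
    vm=[np.nonzero(g[:,u])[0].mean() for u in (u0+3,u1-3)]
    ends=[st(onz(c,u,v,.024))[0] for u,v in ((u0-.5,vm[0]),(u1+.5,vm[1]))]
    xm=np.mean(ends)
    out['can_ends_x']=ends;out['can']=(xm,np.polyval(k,xm),np.degrees(k[0]));out['px']=(u0,u1,vs.min(),vs.max())
    return out
if __name__=='__main__':
    tag=sys.argv[1]
    c=cap('wrist',tag)
    for k,v in measure(c).items(): print(k,np.round(np.array(v,float),2).tolist())
    s=r.sense();print('t',s['time_s'],'tcp',np.round(st(np.array(s['tcp_pos'])),1),s['tcp_pos'][2],'F',np.round(s['wrist_force'],1))
E
python3 meas.py w2
```

```text
tape [[84.42, -0.24], [16.38, 0.45]]
tapepx [236.0, 306.0]
can_ends_x [51.51, -55.67]
can [-2.08, 69.99, 0.57]
px [270.0, 381.0, 147.0, 188.0]
t 1.9667 tcp [-0.8 83.5] 0.15954812742849014 F [-0.  -0.   0.7]
```

Emit:
{"op": "step_arm", "data": {
  "moves": [
    [[0,0,0,-0.5,2.5,0.1,57],[0,0,0,-0.5,5.5,0.1,57],[0,0,0,-0.5,8.0,0.1,57],[0,0,0,-0.5,9.2,0.1,57],[0,0,0,-0.5,9.7,0.1,57]]
  ]
}}

```text
time_s: 2.38
tcp_pos: [0.4958, -0.0318, 0.0607]
ee_rot: [[-0.25, -0.004, -0.968], [0.968, -0.001, -0.25], [0.0, -1.0, 0.004]]
wrist_force: [-0.2, 0.0, -0.0]
gripper_width: 0.574
```

```bash
python3 meas.py w3
```

```text
tape [[84.51, -0.32], [1.76, 0.49]]
tapepx [197.0, 317.0]
can_ends_x [53.36, -56.76]
can [-1.7, 70.0, 0.28]
px [242.0, 402.0, 171.0, 229.0]
t 2.4333 tcp [-2.7 79.1] 0.06105243900254238 F [-0.3 -0.9 -0.6]
```

View pics/w3.png

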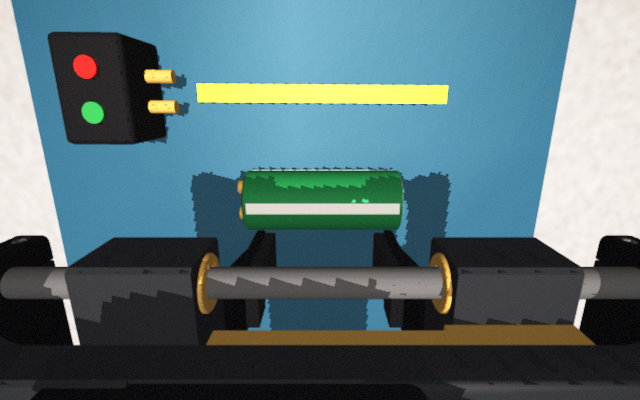

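The can is at (322,200), with both fingertips poised at rows 235–320 behind its crest and 6 mm above it. I lower gently.

Emit:
{"op": "step_arm", "data": {
  "moves": [
    [[0,0,0,-0.3,0.1,0,57],[0,0,0,-0.3,0.3,0,57],[0,0,0,-0.3,0.5,0,57],[0,0,0,-0.3,0.6,0,57],[0,0,0,-0.3,0.65,0,57]]
  ]
}}

```text
time_s: 2.85
tcp_pos: [0.4987, -0.0352, 0.0567]
ee_rot: [[-0.249, 0.001, -0.968], [0.968, 0.0, -0.249], [0.0, -1.0, -0.001]]
wrist_force: [0.9, 0.4, -0.5]
gripper_width: 0.569
```

```bash
python3 to.py
```

```text
t 2.85 p [ 0.4987 -0.0352  0.0567] station -1.1732154690940937 75.21260967208326 F [ 0.8739  0.3567 -0.465 ] g 0.5690409373827958
```

Emit:
{"op": "step_arm", "data": {
  "moves": [
    [[0,0,0,0,0.05,0,57],[0,0,0,0,0.1,0,57],[0,0,0,0,0.15,0,57],[0,0,0,0,0.2,0,57],[0,0,0,0,0.2,0,57]]
  ]
}}

```text
time_s: 3.27
tcp_pos: [0.4984, -0.0353, 0.0542]
ee_rot: [[-0.249, -0.0, -0.968], [0.968, -0.0, -0.249], [0.0, -1.0, 0.0]]
wrist_force: [0.0, -0.5, -0.5]
gripper_width: 0.571
```

```bash
python3 meas.py w4
```

```text
tape [[84.49, -0.35], [-0.58, 0.62]]
tapepx [197.0, 323.0]
can_ends_x [53.27, -57.15]
can [-1.94, 68.8, 0.28]
px [243.0, 407.0, 179.0, 234.0]
t 3.3167 tcp [-1.5 75.2] 0.054204213827042214 F [-0.1  0.2 -0.1]
```

Emit:
{"op": "step_arm", "data": {
  "moves": [
    [[0,0,0,0,0.04,0,57],[0,0,0,0,0.08,0,57],[0,0,0,0,0.12,0,57],[0,0,0,0,0.16,0,57],[0,0,0,0,0.16,0,57]]
  ]
}}

```text
time_s: 3.73
tcp_pos: [0.4984, -0.0353, 0.0526]
ee_rot: [[-0.249, -0.0, -0.968], [0.968, -0.0, -0.249], [-0.0, -1.0, 0.0]]
wrist_force: [0.0, 0.4, 0.2]
gripper_width: 0.57
```

```bash
python3 meas.py w5
```

```text
tape [[84.56, -0.5], [-1.26, 0.97]]
tapepx [196.0, 324.0]
can_ends_x [53.57, -57.41]
can [-1.92, 68.59, 0.28]
px [242.0, 408.0, 179.0, 234.0]
t 3.7833 tcp [-1.5 75.2] 0.05260703130376474 F [-0.2 -0.6  0.6]
```

View pics/w5.png

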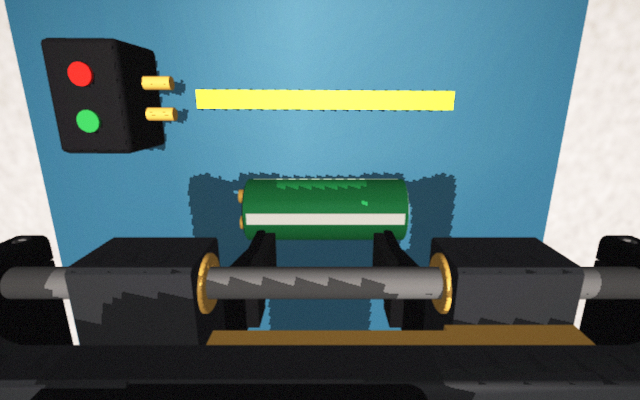

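```bash
python3 - <<'E'
from h import *
from meas import *
c=optics.capture('wrist');s=r.sense();p=np.array(s['tcp_pos']);R=np.array(s['ee_rot'])
print('cam',st(np.array(c['cam_to_world'])[:3,3]),c['cam_to_world'][2][3])
for z in (-25,25):
  for x in (-9.5,0,9.5):
    print(z,x,np.round(proj(c,p+R@np.array([x,11,z])/1e3)), np.round(proj(c,p+R@np.array([x,-8,z])/1e3)))
for y in (70,):
  for x in (-50,50): print('can top/centre/mat',[np.round(proj(c,O+X*x/1e3+Y*y/1e3+[0,0,z])) for z in (.044,.024,.004)])
im=c['image'][140:340,180:480,::-1].astype(float); im=255*(im/255)**.4
cv2.imwrite('pics/w6.png',cv2.resize(im.astype(np.uint8),None,fx=2.6,fy=2.6))
E
```

```text
cam (np.float64(-0.9447860790513144), np.float64(1.4308507917710656)) 0.24208010124012538
-25 -9.5 [283. 211.] [280. 221.]
-25 0 [284. 225.] [280. 237.]
-25 9.5 [284. 240.] [281. 252.]
25 -9.5 [365. 211.] [369. 221.]
25 0 [365. 225.] [369. 237.]
25 9.5 [364. 240.] [368. 252.]
can top/centre/mat [array([404., 219.]), array([397., 209.]), array([392., 201.])]
can top/centre/mat [array([240., 218.]), array([247., 208.]), array([253., 200.])]
```

View pics/w6.png

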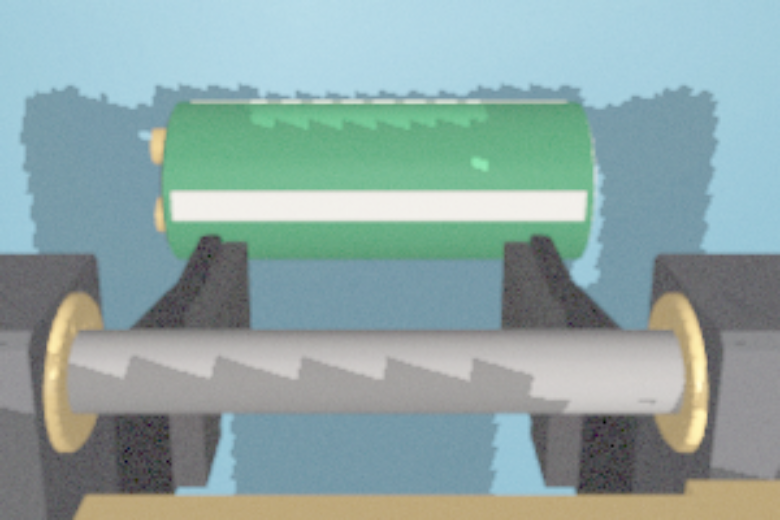

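```bash
python3 - <<'E'
from h import *
from meas import *
c=optics.capture('wrist');s=r.sense();p=np.array(s['tcp_pos']);R=np.array(s['ee_rot'])
print(np.array(c['cam_to_world']))
for px in ((275.4,231),(275.4,267),(373,231),(373,267)):
    o,d=ray(c,*px); print(px,[np.round(1e3*(R.T@(o+d*k-p)),1).tolist() for k in (.15,.172,.19,.21)])
E
cat > side.py <<'E'
import sys
from h import *
c=cap('side',sys.argv[1]);im=c['image'][150:290,230:430,::-1].astype(float)
cv2.imwrite(f'pics/{sys.argv[1]}.png',cv2.resize((255*(im/255)**.6).astype(np.uint8),None,fx=4,fy=4,interpolation=cv2.INTER_CUBIC))
E
python3 side.py s1; python3 to.py
```

```text
[[-9.68220315e-01 -2.41022896e-01 -6.67636553e-02  5.17050534e-01]
 [-2.50098758e-01  9.32889811e-01  2.59166379e-01 -1.06641494e-01]
 [-1.81897236e-04  2.67627660e-01 -9.63522393e-01  2.42115719e-01]
 [ 0.00000000e+00  0.00000000e+00  0.00000000e+00  1.00000000e+00]]
(275.4, 231) [[-19.4, -48.9, -21.4], [-11.4, -28.3, -24.6], [-4.9, -11.4, -27.1], [2.4, 7.3, -29.9]]
(275.4, 267) [[-4.3, -53.1, -21.4], [5.9, -33.1, -24.5], [14.3, -16.8, -27.1], [23.5, 1.4, -29.9]]
(373, 231) [[-19.4, -48.9, 21.1], [-11.5, -28.3, 24.3], [-4.9, -11.4, 26.8], [2.3, 7.3, 29.7]]
(373, 267) [[-4.3, -53.1, 21.1], [5.9, -33.1, 24.3], [14.2, -16.7, 26.8], [23.5, 1.4, 29.7]]
t 3.9333 p [ 0.4985 -0.0352  0.0527] station -1.4364005346338422 75.23964150287856 F [ 0.4138 -0.7693 -0.2432] g 0.5706684884300216
```

View pics/s1.png

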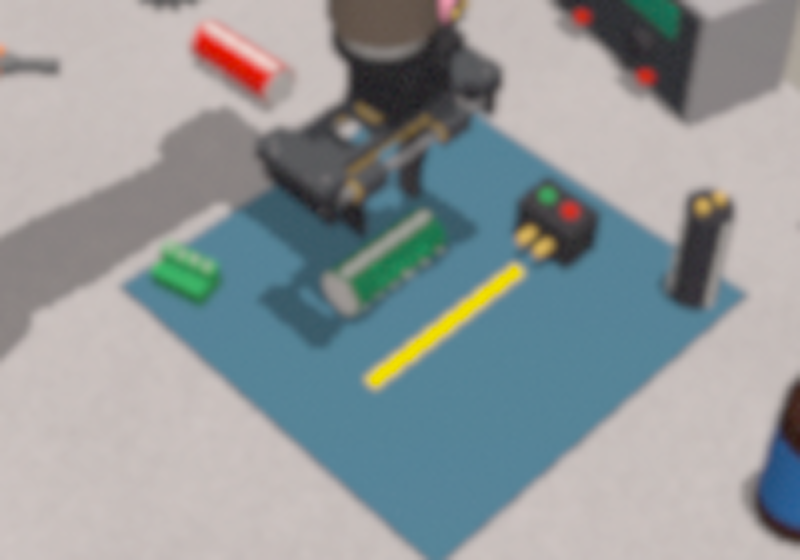

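```bash
python3 - <<'E'
from h import *
from meas import *
c=optics.capture('side');s=r.sense();p=np.array(s['tcp_pos']);R=np.array(s['ee_rot'])
q=lambda P:np.round((np.array(proj(c,P))-[230,150])*4)
for z in (-25,-40,25,40):
  print(z,[q(p+R@np.array([x,y,z])/1e3).tolist() for x,y in ((0,11),(-9.5,11),(9.5,11),(0,-30))])
for x in (-50,50): print('can top',q(O+X*x/1e3+Y*.07+[0,0,.044]),q(O+X*x/1e3+Y*.07+[0,0,.004]))
im=c['image'][180:230,280:350,::-1].astype(float)
cv2.imwrite('pics/s2.png',cv2.resize((255*(im/255)**.5).astype(np.uint8),None,fx=11,fy=11,interpolation=cv2.INTER_CUBIC))
E
```

```text
-25 [[401.0, 225.0], [409.0, 231.0], [393.0, 219.0], [402.0, 189.0]]
-40 [[414.0, 216.0], [422.0, 222.0], [406.0, 210.0], [415.0, 180.0]]
25 [[356.0, 257.0], [365.0, 263.0], [348.0, 251.0], [356.0, 221.0]]
40 [[342.0, 267.0], [351.0, 273.0], [334.0, 260.0], [342.0, 231.0]]
can top [339. 274.] [340. 307.]
can top [428. 210.] [427. 243.]
```

View pics/s2.png

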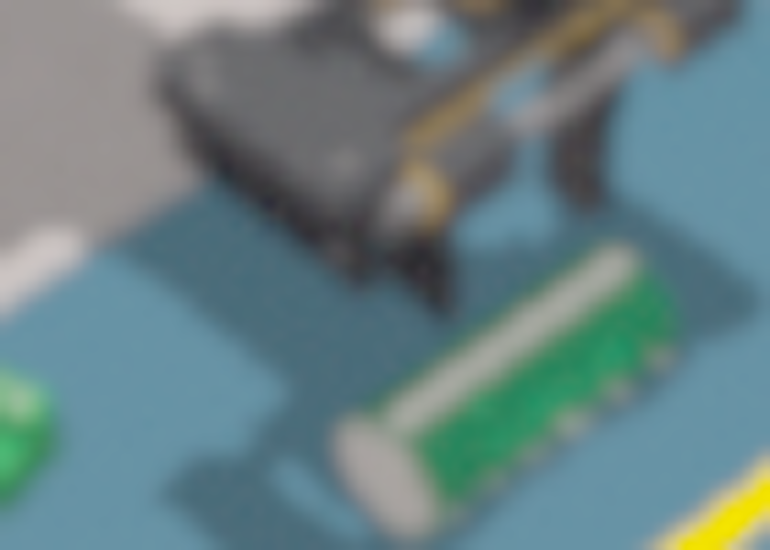

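```bash
python3 - <<'E'
from h import *
from meas import *
c=optics.capture('side');w=optics.capture('wrist');s=r.sense();p=np.array(s['tcp_pos']);R=np.array(s['ee_rot'])
def tri(pw,ps):
    o1,d1=ray(w,*pw);o2,d2=ray(c,*ps);A=np.column_stack([d1,-d2]);k=np.linalg.lstsq(A,o2-o1,rcond=None)[0]
    a=o1+d1*k[0];b=o2+d2*k[1];m=(a+b)/2;return np.round(1e3*(R.T@(m-p)),1),'z',round(m[2]*1e3,1),'gap',1e3*np.linalg.norm(a-b)
print(tri((376,231),(320,208.2)),tri((388,231),(320,208.2)));
print(tri((266,231),(334.3,199)))  # other finger tip s2 (597,207)
E
```

```text
(array([ -8.3, -23.7,  27. ]), 'z', np.float64(76.4), 'gap', np.float64(2.730396122256467)) (array([-11.9, -30.5,  31.5]), 'z', np.float64(83.2), 'gap', np.float64(0.8841255241475675))
(array([-12.1, -28.4, -29.5]), 'z', np.float64(81.0), 'gap', np.float64(1.3516181358693422))
```

The two views put the real fingertip edges at z ≈ 0.08, about 30 mm above where the nominal geometry has them. That fits the absence of any contact force. I keep lowering, guided by sight and force.

Emit:
{"op": "step_arm", "data": {
  "moves": [
    [[0,0,0,0,0.4,0,57],[0,0,0,0,0.8,0,57],[0,0,0,0,1.2,0,57],[0,0,0,0,1.6,0,57],[0,0,0,0,2.0,0,57]]
  ]
}}

```text
time_s: 4.5
tcp_pos: [0.4982, -0.0353, 0.032]
ee_rot: [[-0.249, -0.001, -0.968], [0.968, -0.0, -0.249], [0.0, -1.0, 0.001]]
wrist_force: [0.5, 0.3, -0.4]
gripper_width: 0.571
```

```bash
python3 meas.py w7; python3 side.py s3
```

```text
tape [[84.93, -0.38], [-0.75, 0.87]]
tapepx [183.0, 323.0]
can_ends_x [53.96, -57.02]
can [-1.53, 61.49, 0.27]
px [233.0, 416.0, 187.0, 234.0]
t 4.55 tcp [-2.3 75.3] 0.03127792435200879 F [-0.2  0.4 -0.9]
```

View pics/w7.png

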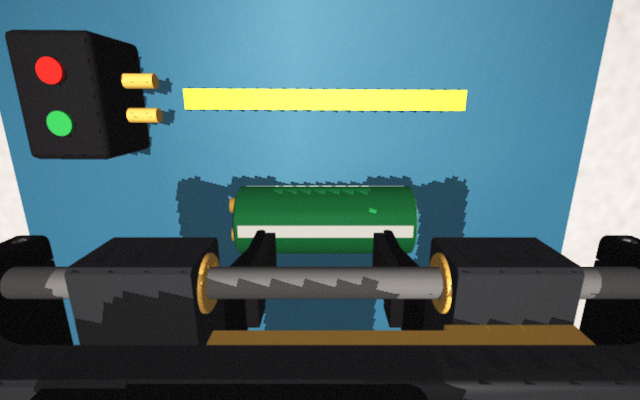

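View pics/s3.png

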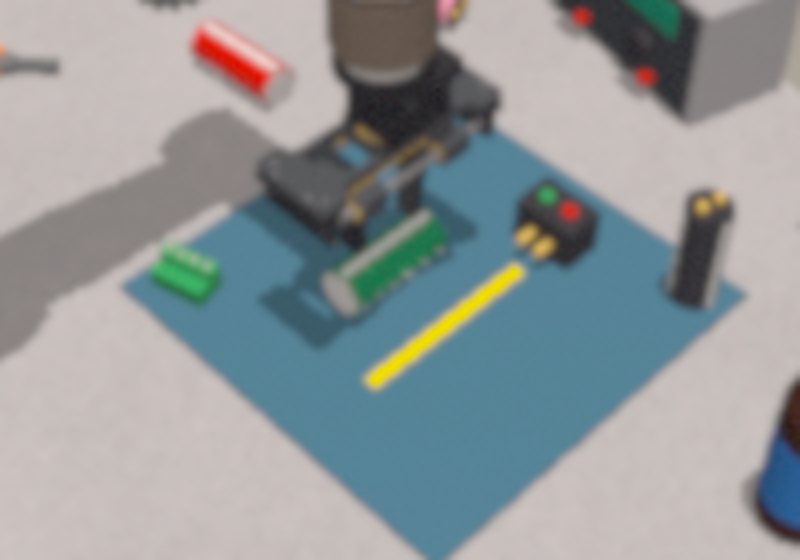

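Emit:
{"op": "step_arm", "data": {
  "moves": [
    [[0,0,0,0,0.2,0,57],[0,0,0,0,0.4,0,57],[0,0,0,0,0.6,0,57],[0,0,0,0,0.7,0,57],[0,0,0,0,0.8,0,57]]
  ]
}}

```text
time_s: 5.02
tcp_pos: [0.4984, -0.0352, 0.0245]
ee_rot: [[-0.249, 0.0, -0.968], [0.968, -0.0, -0.249], [-0.0, -1.0, 0.0]]
wrist_force: [-0.2, 0.2, -0.1]
gripper_width: 0.571
```

```bash
python3 to.py; python3 - <<'E'
from h import *
c=optics.capture('side')
im=c['image'][180:230,280:350,::-1].astype(float)
cv2.imwrite('pics/s4.png',cv2.resize((255*(im/255)**.5).astype(np.uint8),None,fx=11,fy=11,interpolation=cv2.INTER_CUBIC))
c=optics.capture('wrist')
cv2.imwrite('pics/w8.png',c['image'][:,:,::-1])
E
```

```text
t 5.0167 p [ 0.4984 -0.0352  0.0245] station -1.4614447820613707 75.2085376901559 F [-0.2118  0.1913 -0.0591] g 0.5705791061391233
```

View pics/s4.png

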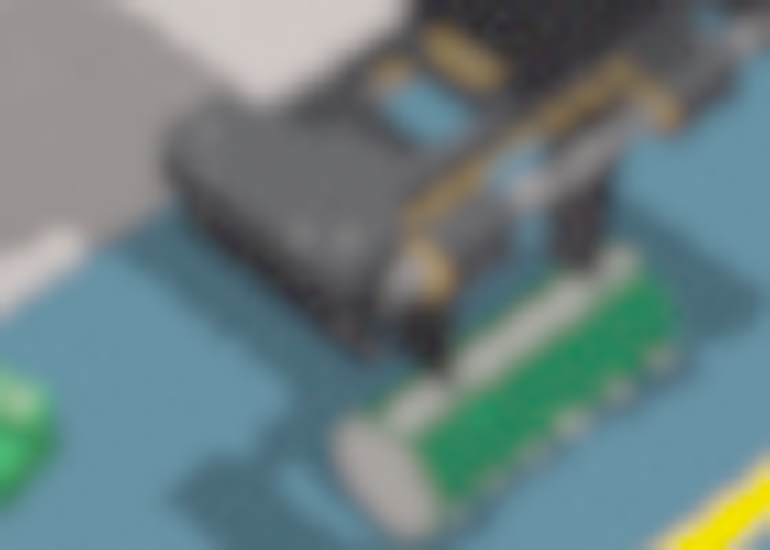

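View pics/w8.png

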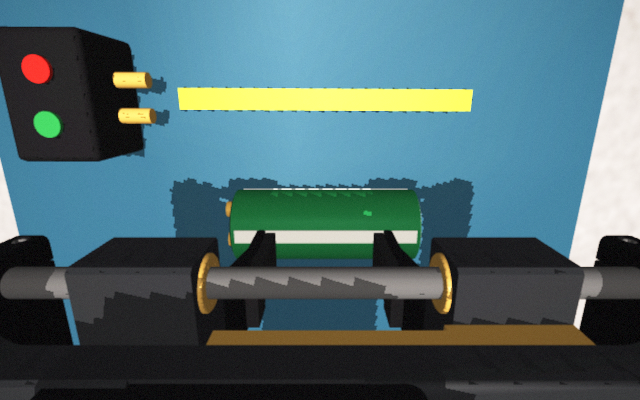

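Emit:
{"op": "step_arm", "data": {
  "moves": [
    [[0,0,0,0,0.1,0,57],[0,0,0,0,0.2,0,57],[0,0,0,0,0.25,0,57],[0,0,0,0,0.3,0,57],[0,0,0,0,0.3,0,57]]
  ]
}}

```text
time_s: 5.53
tcp_pos: [0.4984, -0.0353, 0.0215]
ee_rot: [[-0.249, -0.0, -0.968], [0.968, -0.0, -0.249], [0.0, -1.0, 0.0]]
wrist_force: [-0.6, 0.3, -0.3]
gripper_width: 0.572
```

Emit:
{"op": "step_arm", "data": {
  "moves": [
    [[0,0,0,0,0.05,0,57],[0,0,0,0,0.1,0,57],[0,0,0,0,0.15,0,57],[0,0,0,0,0.2,0,57],[0,0,0,0,0.2,0,57]]
  ]
}}

```text
time_s: 5.95
tcp_pos: [0.4983, -0.0352, 0.0195]
ee_rot: [[-0.249, -0.0, -0.968], [0.968, -0.0, -0.249], [0.0, -1.0, 0.0]]
wrist_force: [-0.4, 0.4, 0.6]
gripper_width: 0.566
```

```bash
python3 - <<'E'
from h import *
c=optics.capture('side')
im=c['image'][180:230,280:350,::-1].astype(float)
cv2.imwrite('pics/s5.png',cv2.resize((255*(im/255)**.5).astype(np.uint8),None,fx=11,fy=11,interpolation=cv2.INTER_CUBIC))
c=optics.capture('wrist')
im=c['image'][140:340,180:480,::-1].astype(float); im=255*(im/255)**.4
cv2.imwrite('pics/w9.png',cv2.resize(im.astype(np.uint8),None,fx=2.6,fy=2.6))
E
python3 to.py
```

```text
t 6.05 p [ 0.4984 -0.0352  0.0196] station -1.4450895683965095 75.21365258777622 F [-0.1221  0.6423 -0.0132] g 0.5678288825430733
```

View pics/s5.png

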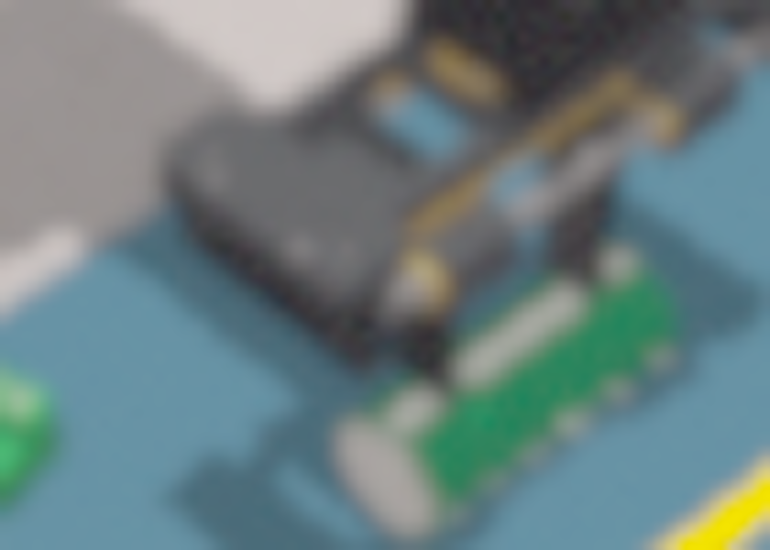

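View pics/w9.png

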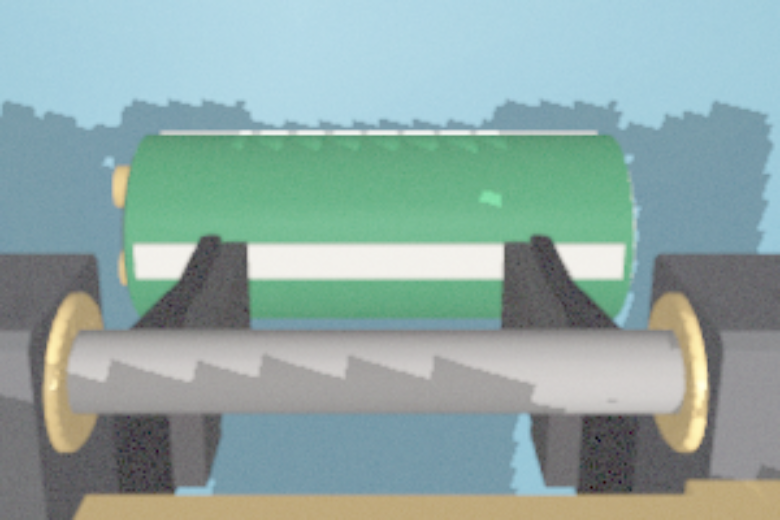

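Emit:
{"op": "step_arm", "data": {
  "moves": [
    [[0,0,0,0,0.04,0,57],[0,0,0,0,0.08,0,57],[0,0,0,0,0.12,0,57],[0,0,0,0,0.16,0,57],[0,0,0,0,0.16,0,57]]
  ]
}}

```text
time_s: 6.47
tcp_pos: [0.4985, -0.0354, 0.0185]
ee_rot: [[-0.25, 0.0, -0.968], [0.968, -0.0, -0.25], [-0.0, -1.0, -0.0]]
wrist_force: [-1.3, 0.1, 4.5]
gripper_width: 0.569
```

Emit:
{"op": "step_arm", "data": {
  "moves": [
    [[0,0,0,0,0.04,0,57],[0,0,0,0,0.08,0,57],[0,0,0,0,0.12,0,57],[0,0,0,0,0.16,0,57],[0,0,0,0,0.16,0,57]]
  ]
}}

```text
time_s: 6.88
tcp_pos: [0.4987, -0.0357, 0.0183]
ee_rot: [[-0.25, 0.001, -0.968], [0.968, -0.001, -0.25], [-0.001, -1.0, -0.0]]
wrist_force: [-3.2, -0.6, 14.6]
gripper_width: 0.571
```

Contact at 4.5 N, now 14.6 N on the crest. First rolling stroke, 24 mm towards the tape.

Emit:
{"op": "step_arm", "data": {
  "moves": [
    [[0,0,0,-0.3,0,0,57],[0,0,0,-0.8,0,0,57],[0,0,0,-1.3,0,0,57],[0,0,0,-1.8,0,0,57],[0,0,0,-2.2,0,0,57]]
  ]
}}

```text
time_s: 7.3
tcp_pos: [0.5042, -0.0572, 0.0183]
ee_rot: [[-0.25, 0.001, -0.968], [0.968, -0.001, -0.25], [-0.001, -1.0, -0.0]]
wrist_force: [-4.1, -0.8, 13.5]
gripper_width: 0.566
```

Emit:
{"op": "step_arm", "data": {
  "moves": [
    [[0,0,0,-0.2,0,0,57],[0,0,0,-0.2,0,0,57],[0,0,0,-0.2,0,0,57],[0,0,0,-0.2,0,0,57],[0,0,0,-0.2,0,0,57]]
  ]
}}

```text
time_s: 7.72
tcp_pos: [0.5047, -0.0591, 0.0183]
ee_rot: [[-0.25, 0.001, -0.968], [0.968, -0.001, -0.25], [-0.001, -1.0, -0.0]]
wrist_force: [-3.4, -1.9, 14.4]
gripper_width: 0.572
```

```bash
python3 meas.py w10
```

```text
tape [[85.03, 0.2], [-87.66, 0.33]]
tapepx [179.0, 471.0]
can_ends_x [52.77, -56.36]
can [-1.8, 42.81, 0.25]
px [230.0, 421.0, 213.0, 234.0]
t 7.7667 tcp [-1.2 50.6] 0.018274628721222493 F [-2.8 -1.3 13.9]
```

View pics/w10.png

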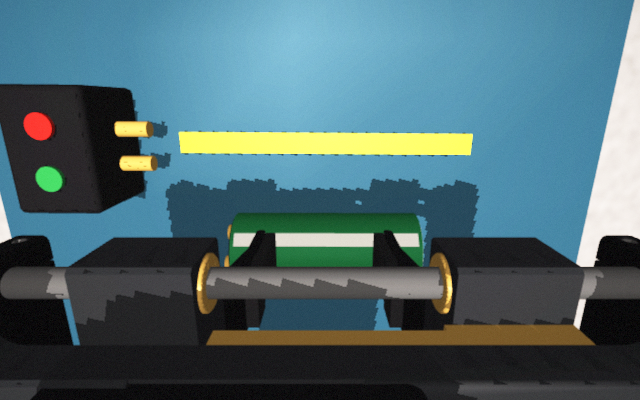

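Emit:
{"op": "step_arm", "data": {
  "moves": [
    [[0,0,0,0,-0.2,0,57],[0,0,0,0,-0.6,0,57],[0,0,0,0,-1.2,0,57],[0,0,0,0.6,-1.2,0,57],[0,0,0,1.4,-1.2,0,57]]
  ]
}}

```text
time_s: 8.18
tcp_pos: [0.5011, -0.0447, 0.0286]
ee_rot: [[-0.248, 0.001, -0.969], [0.969, 0.0, -0.248], [0.0, -1.0, -0.001]]
wrist_force: [0.0, 0.4, 0.3]
gripper_width: 0.568
```

```bash
cat > front.py <<'E'
import sys
from h import *
from meas import *
from scipy.optimize import brentq
def front(c,vmax=262):
    im=c['image'].copy();im[vmax:]=0;hsv=cv2.cvtColor(im,cv2.COLOR_RGB2HSV)
    g=cv2.inRange(hsv,(55,90,25),(80,255,255))|cv2.inRange(hsv,(0,0,150),(180,60,255))
    g[:, :200]=0;g[:,450:]=0
    gg=cv2.inRange(hsv,(55,90,25),(80,255,255))
    us=np.nonzero(big(cv2.morphologyEx(gg,cv2.MORPH_CLOSE,np.ones((17,9),np.uint8))))[1];u0,u1=us.min(),us.max();res=[]
    for u in np.linspace(u0+8,u1-8,15).astype(int):
        col=np.nonzero(g[:,u])[0]
        o,d=ray(c,u,col.min()-.5)
        q=np.array([d@Y,d[2]]);q/=np.linalg.norm(q);n=np.array([q[1],-q[0]])
        if n[0]<0:n=-n      # towards +y side
        oy=(o-O)@Y
        # centre (y,.024): n.(c-o)=.020
        y=oy+(.020-n[1]*(.024-o[2]))/n[0]
        x=(o-O)@X+d@X*((.034-o[2])/d[2]);res.append((1e3*x,1e3*y))
    res=np.array(res);k=np.polyfit(res[:,0],res[:,1],1);rs=res[:,1]-np.polyval(k,res[:,0]);ok=abs(rs-np.median(rs))<1.5
    k=np.polyfit(res[ok,0],res[ok,1],1);e=[st(onz(c,u,col.mean(),.034))[0] for u in (u0-.5,u1+.5)]
    return np.mean(e),np.polyval(k,0),np.degrees(np.arctan(k[0])),ok.sum()
if __name__=='__main__':
    c=cap('wrist',sys.argv[1]); s=r.sense()
    print('front: x,y,yaw,n',np.round(front(c),2)); m=measure(c)
    print('can',np.round(m['can'],2),'px',m['px'],'tape',np.round(m.get('tape',0),1).tolist())
    print('t',s['time_s'],'tcp',np.round(st(np.array(s['tcp_pos'])),1),s['tcp_pos'][2],'F',np.round(s['wrist_force'],1))
E
python3 front.py w11
```

```text
front: x,y,yaw,n [ -1.69  28.89 -45.63   1.  ]
can [-1.7  52.73  0.24] px (np.int64(232), np.int64(419), np.int64(184), np.int64(234)) tape [[84.6, 0.2], [-87.7, 0.2]]
t 8.2333 tcp [-1.6 66.6] 0.02836056217113562 F [-0.5  1.3 -1.1]front.py:21: RankWarning: Polyfit may be poorly conditioned
  k=np.polyfit(res[ok,0],res[ok,1],1);e=[st(onz(c,u,col.mean(),.034))[0] for u in (u0-.5,u1+.5)]
```

View pics/w11.png

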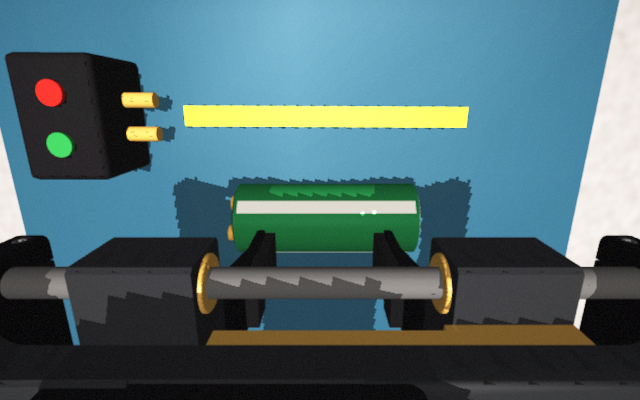

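```bash
sed -i "s/g\[:, :200\]=0;g\[:,450:\]=0/pass/; s/^    g=cv2.inRange.*/    g=cv2.inRange(hsv,(55,90,25),(80,255,255))/" front.py
cat > chk.py <<'E'
import pickle,sys
from front import *
# recompute from saved PNG with current camera pose (arm still)
c=optics.capture('wrist');print(np.round(front(c),2))
im=c['image'];hsv=cv2.cvtColor(im,cv2.COLOR_RGB2HSV);g=cv2.inRange(hsv,(55,90,25),(80,255,255))
for u in (290,325,360):
    col=np.nonzero(g[:264,u])[0];print(u,col.min(),col.max(),end=' ')
    o,d1=ray(c,u,col.min()-.5);_,d2=ray(c,u,col.max()+.5)
    f=lambda d:(lambda q:q/np.linalg.norm(q))(np.array([d@Y,d[2]]))
    b=f(d1)+f(d2);print('bisect y',1e3*((o-O)@Y+b[0]*(.024-o[2])/b[1]))
E
python3 chk.py
```

```text
[-1.84 57.86  0.32 15.  ]
290 182 248 bisect y 57.71957872563615
325 182 248 bisect y 57.61278091446225
360 182 248 bisect y 57.5059882306343
```

Emit:
{"op": "step_arm", "data": {
  "moves": [
    [[0,0,0,-0.2,0.3,0,57],[0,0,0,-0.2,0.7,0,57],[0,0,0,-0.2,1.0,0,57],[0,0,0,-0.2,1.15,0,57],[0,0,0,-0.2,1.15,0,57]]
  ]
}}

```text
time_s: 8.7
tcp_pos: [0.5015, -0.0476, 0.0183]
ee_rot: [[-0.25, -0.001, -0.968], [0.968, -0.001, -0.25], [-0.001, -1.0, 0.001]]
wrist_force: [-3.6, -2.5, 13.5]
gripper_width: 0.568
```

Emit:
{"op": "step_arm", "data": {
  "moves": [
    [[0,0,0,-0.4,0,0,57],[0,0,0,-1.0,0,0,57],[0,0,0,-1.7,0,0,57],[0,0,0,-2.4,0,0,57],[0,0,0,-2.8,0,0,57]]
  ]
}}

```text
time_s: 9.12
tcp_pos: [0.5086, -0.0751, 0.0182]
ee_rot: [[-0.25, -0.0, -0.968], [0.968, -0.001, -0.25], [-0.001, -1.0, 0.0]]
wrist_force: [-2.9, -1.5, 11.3]
gripper_width: 0.567
```

Emit:
{"op": "step_arm", "data": {
  "moves": [
    [[0,0,0,-0.1,0,0,57],[0,0,0,-0.1,0,0,57],[0,0,0,-0.1,-0.2,0,57],[0,0,0,-0.1,-0.6,0,57],[0,0,0,-0.1,-1.2,0,57]]
  ]
}}

```text
time_s: 9.53
tcp_pos: [0.508, -0.0751, 0.0284]
ee_rot: [[-0.249, -0.002, -0.969], [0.969, -0.0, -0.249], [0.0, -1.0, 0.002]]
wrist_force: [-0.1, 0.3, 1.1]
gripper_width: 0.57
```

Emit:
{"op": "step_arm", "data": {
  "moves": [
    [[0,0,0,0.4,0,0,57],[0,0,0,1.0,0,0,57],[0,0,0,1.4,0,0,57],[0,0,0,1.5,0,0,57],[0,0,0,1.5,0,0,57]]
  ]
}}

```text
time_s: 9.95
tcp_pos: [0.5046, -0.0599, 0.0287]
ee_rot: [[-0.25, -0.001, -0.968], [0.968, -0.0, -0.25], [0.0, -1.0, 0.001]]
wrist_force: [0.1, 0.2, 0.0]
gripper_width: 0.573
```

```bash
python3 front.py w12; python3 chk.py
```

```text
front: x,y,yaw,n [-2.03 47.25  0.36 13.  ]
can [-2.12 39.21  0.25] px (np.int64(232), np.int64(419), np.int64(185), np.int64(234)) tape [[84.7, 0.2], [-87.4, 0.3]]
t 10.0 tcp [-1.4 49.6] 0.028786895665187585 F [ 0.4 -1.1  0.7]
[-1.97 47.17 -0.08 13.  ]
290 192 245 bisect y 43.04227524186839
325 192 245 bisect y 42.9250913384243
360 192 245 bisect y 42.80790359534908
```

View pics/w12.png

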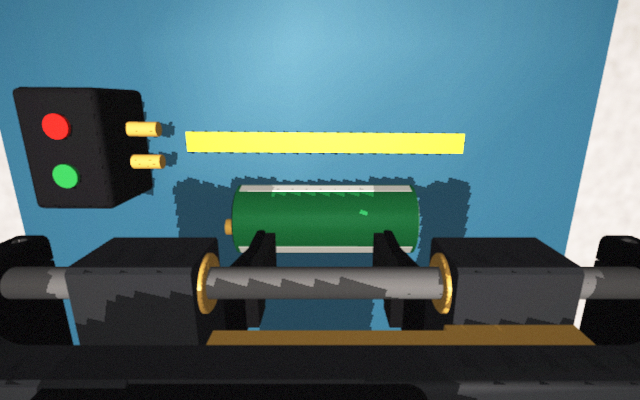

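Emit:
{"op": "step_arm", "data": {
  "moves": [
    [[0,0,0,0,0.3,0,57],[0,0,0,0,0.7,0,57],[0,0,0,0,1.0,0,57],[0,0,0,0,1.2,0,57],[0,0,0,0,1.2,0,57]]
  ]
}}

```text
time_s: 10.47
tcp_pos: [0.505, -0.0612, 0.0183]
ee_rot: [[-0.25, -0.001, -0.968], [0.968, -0.001, -0.25], [-0.001, -1.0, 0.001]]
wrist_force: [-3.3, -1.8, 13.0]
gripper_width: 0.567
```

Emit:
{"op": "step_arm", "data": {
  "moves": [
    [[0,0,0,-0.4,0,0,57],[0,0,0,-1.0,0,0,57],[0,0,0,-1.7,0,0,57],[0,0,0,-2.4,0,0,57],[0,0,0,-2.7,0,0,57]]
  ]
}}

```text
time_s: 10.88
tcp_pos: [0.5118, -0.0877, 0.0183]
ee_rot: [[-0.249, -0.0, -0.968], [0.968, -0.001, -0.249], [-0.001, -1.0, 0.0]]
wrist_force: [-3.4, 0.1, 11.2]
gripper_width: 0.57
```

Emit:
{"op": "step_arm", "data": {
  "moves": [
    [[0,0,0,-0.1,0,0,57],[0,0,0,-0.1,0,0,57],[0,0,0,-0.1,-0.2,0,57],[0,0,0,-0.1,-0.6,0,57],[0,0,0,-0.1,-1.2,0,57]]
  ]
}}

```text
time_s: 11.3
tcp_pos: [0.5113, -0.0876, 0.0285]
ee_rot: [[-0.249, -0.002, -0.969], [0.969, -0.0, -0.249], [0.0, -1.0, 0.002]]
wrist_force: [-0.1, -0.2, 0.5]
gripper_width: 0.57
```

Emit:
{"op": "step_arm", "data": {
  "moves": [
    [[0,0,0,0.4,0,0,57],[0,0,0,1.0,0,0,57],[0,0,0,1.4,0,0,57],[0,0,0,1.5,0,0,57],[0,0,0,1.5,0,0,57]]
  ]
}}

```text
time_s: 11.72
tcp_pos: [0.5079, -0.0724, 0.0288]
ee_rot: [[-0.25, -0.001, -0.968], [0.968, -0.0, -0.25], [0.0, -1.0, 0.001]]
wrist_force: [-0.5, 0.2, -0.2]
gripper_width: 0.571
```

```bash
python3 front.py w13; python3 chk.py
```

```text
front: x,y,yaw,n [-1.68 28.74  0.36 15.  ]
can [-1.74 19.95  0.33] px (np.int64(231), np.int64(419), np.int64(183), np.int64(234)) tape [[84.9, 0.3], [-87.6, 0.5]]
t 11.7667 tcp [-1.4 36.6] 0.028768323855934634 F [-0.6  0.3 -0.2]
[-1.9  28.95 -0.06 15.  ]
290 184 250 bisect y 29.060057257959606
325 184 250 bisect y 28.94368295729021
360 184 250 bisect y 28.82730499297189
```

View pics/w13.png

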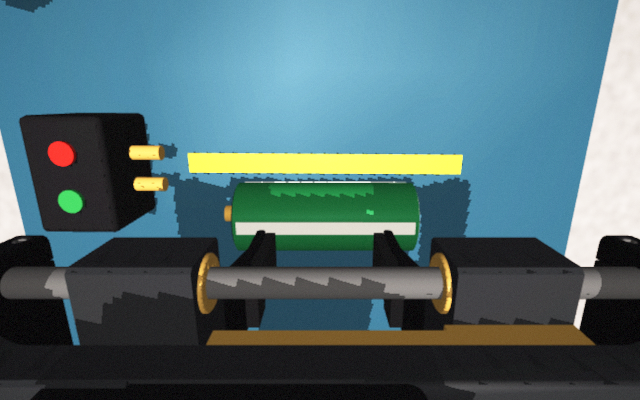

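Emit:
{"op": "step_arm", "data": {
  "moves": [
    [[0,0,0,0,0.3,0,57],[0,0,0,0,0.7,0,57],[0,0,0,0,1.0,0,57],[0,0,0,0,1.2,0,57],[0,0,0,0,1.2,0,57]]
  ]
}}

```text
time_s: 12.23
tcp_pos: [0.5082, -0.0737, 0.0183]
ee_rot: [[-0.25, -0.001, -0.968], [0.968, -0.001, -0.25], [-0.001, -1.0, 0.001]]
wrist_force: [-3.6, -1.3, 12.6]
gripper_width: 0.569
```

Emit:
{"op": "step_arm", "data": {
  "moves": [
    [[0,0,0,-0.4,0,0,57],[0,0,0,-1.0,0,0,57],[0,0,0,-1.7,0,0,57],[0,0,0,-2.4,0,0,57],[0,0,0,-2.8,0,0,57]]
  ]
}}

```text
time_s: 12.65
tcp_pos: [0.5153, -0.1012, 0.0184]
ee_rot: [[-0.25, -0.0, -0.968], [0.968, -0.001, -0.25], [-0.001, -1.0, 0.0]]
wrist_force: [-3.6, -0.3, 11.5]
gripper_width: 0.567
```

Emit:
{"op": "step_arm", "data": {
  "moves": [
    [[0,0,0,-0.1,0,0,57],[0,0,0,-0.1,0,0,57],[0,0,0,-0.1,-0.2,0,57],[0,0,0,-0.1,-0.6,0,57],[0,0,0,-0.1,-1.2,0,57]]
  ]
}}

```text
time_s: 13.07
tcp_pos: [0.5148, -0.1012, 0.0285]
ee_rot: [[-0.249, -0.002, -0.969], [0.969, -0.0, -0.249], [0.0, -1.0, 0.002]]
wrist_force: [0.3, -0.3, 0.1]
gripper_width: 0.567
```

Emit:
{"op": "step_arm", "data": {
  "moves": [
    [[0,0,0,0.4,0,0,57],[0,0,0,1.0,0,0,57],[0,0,0,1.4,0,0,57],[0,0,0,1.5,0,0,57],[0,0,0,1.5,0,0,57]]
  ]
}}

```text
time_s: 13.48
tcp_pos: [0.5114, -0.086, 0.0287]
ee_rot: [[-0.25, -0.001, -0.968], [0.968, -0.0, -0.25], [0.0, -1.0, 0.001]]
wrist_force: [-0.6, -0.3, -0.4]
gripper_width: 0.572
```

```bash
python3 front.py w14; python3 chk.py
```

```text
front: x,y,yaw,n [-1.64 14.14  0.36 15.  ]
can [-1.68  9.56  0.33] px (np.int64(231), np.int64(419), np.int64(182), np.int64(234)) tape [[84.2, -1.4], [-87.7, -1.0]]
t 13.5333 tcp [-1.3 22.6] 0.028787748276545823 F [ 0.7  0.5 -0.1]
[-1.57 13.99  0.35 15.  ]
290 182 248 bisect y 13.822153406816161
325 182 248 bisect y 13.705918359188198
360 182 248 bisect y 13.58967980117113
```

View pics/w14.png

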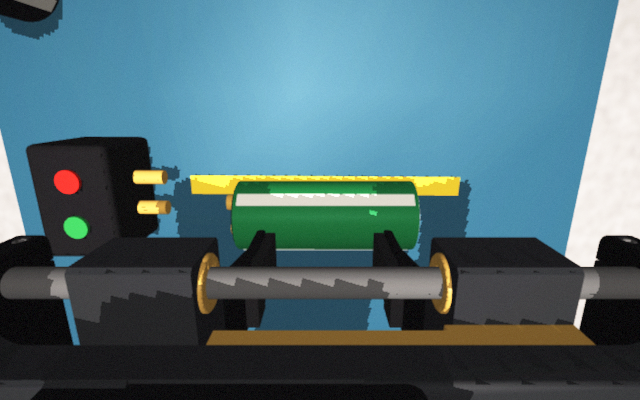

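Emit:
{"op": "step_arm", "data": {
  "moves": [
    [[0,0,0,0,0.3,0,57],[0,0,0,0,0.7,0,57],[0,0,0,0,1.0,0,57],[0,0,0,0,1.2,0,57],[0,0,0,0,1.2,0,57]]
  ]
}}

```text
time_s: 14.0
tcp_pos: [0.5117, -0.0873, 0.0183]
ee_rot: [[-0.25, -0.001, -0.968], [0.968, -0.001, -0.25], [-0.001, -1.0, 0.001]]
wrist_force: [-3.4, -1.0, 11.7]
gripper_width: 0.57
```

Emit:
{"op": "step_arm", "data": {
  "moves": [
    [[0,0,0,-0.4,0,0,57],[0,0,0,-1.0,0,0,57],[0,0,0,-1.7,0,0,57],[0,0,0,-2.3,0,0,57],[0,0,0,-2.6,0,0,57]]
  ]
}}

```text
time_s: 14.42
tcp_pos: [0.5182, -0.1129, 0.0183]
ee_rot: [[-0.25, -0.0, -0.968], [0.968, -0.001, -0.25], [-0.001, -1.0, 0.0]]
wrist_force: [-3.5, -0.2, 10.8]
gripper_width: 0.567
```

Emit:
{"op": "step_arm", "data": {
  "moves": [
    [[0,0,0,-0.05,0,0,57],[0,0,0,-0.05,0,0,57],[0,0,0,-0.05,-0.2,0,57],[0,0,0,-0.05,-0.6,0,57],[0,0,0,-0.05,-1.2,0,57]]
  ]
}}

```text
time_s: 14.83
tcp_pos: [0.5176, -0.1123, 0.0285]
ee_rot: [[-0.249, -0.002, -0.969], [0.969, 0.0, -0.249], [0.0, -1.0, 0.002]]
wrist_force: [-1.2, -0.2, 0.5]
gripper_width: 0.57
```

Emit:
{"op": "step_arm", "data": {
  "moves": [
    [[0,0,0,0.4,0,0,57],[0,0,0,1.0,0,0,57],[0,0,0,1.4,0,0,57],[0,0,0,1.5,0,0,57],[0,0,0,1.5,0,0,57]]
  ]
}}

```text
time_s: 15.25
tcp_pos: [0.5142, -0.0971, 0.0288]
ee_rot: [[-0.25, -0.001, -0.968], [0.968, -0.0, -0.25], [0.0, -1.0, 0.001]]
wrist_force: [-0.2, 1.1, -0.5]
gripper_width: 0.569
```

```bash
python3 front.py w15; python3 chk.py
```

```text
front: x,y,yaw,n [-1.56  3.25  0.36 13.  ]
can [-1.6  -1.97  0.33] px (np.int64(231), np.int64(419), np.int64(178), np.int64(234)) tape 0
t 15.3 tcp [-1.2 11.1] 0.02880782653737391 F [-0.1  0.8  0.2]
[-1.48  3.63  0.35 13.  ]
290 184 237 bisect y -0.43406777241686983
325 184 237 bisect y -0.5500964136474773
360 184 237 bisect y -0.6661286637010821
```

View pics/w15.png

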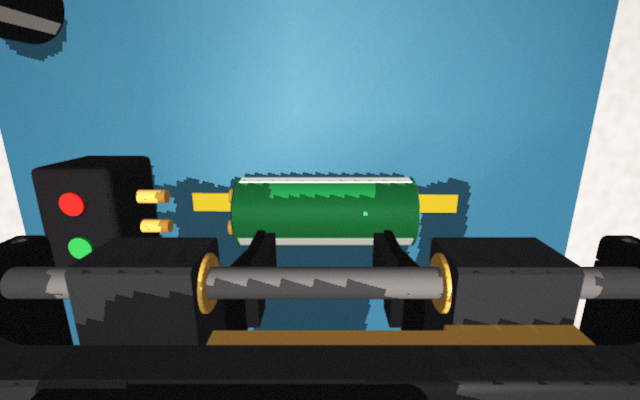

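The can looks centred on the tape. I lift clear and check from an unobstructed view.

Emit:
{"op": "step_arm", "data": {
  "moves": [
    [[0,0,0,0,-1.0,0,57],[0,0,0,0,-3.5,0,57],[0,0,0,0,-6.5,0,57],[0,0,0,2.0,-9.5,0,57],[0,0,0,4.0,-12,0,57]]
  ]
}}

```text
time_s: 15.77
tcp_pos: [0.5051, -0.0593, 0.1516]
ee_rot: [[-0.247, 0.002, -0.969], [0.969, -0.0, -0.247], [-0.001, -1.0, -0.002]]
wrist_force: [1.2, 0.7, 0.3]
gripper_width: 0.573
```

Emit:
{"op": "step_arm", "data": {
  "moves": [
    [[0,0,0,1.5,-0.5,0,57],[0,0,0,3.0,-1,0,57],[0,0,0,4,-1,0,57],[0,0,0,4,-1,0,57],[0,0,0,4,-1,0,57]]
  ]
}}

```text
time_s: 16.18
tcp_pos: [0.4943, -0.0202, 0.1589]
ee_rot: [[-0.25, -0.0, -0.968], [0.968, -0.0, -0.25], [-0.0, -1.0, 0.0]]
wrist_force: [-0.2, 0.1, -0.6]
gripper_width: 0.569
```

```bash
python3 - <<'E'
from front import *
c=cap('wrist','w16');im=c['image'];hsv=cv2.cvtColor(im,cv2.COLOR_RGB2HSV)
g=cv2.inRange(hsv,(55,90,25),(80,255,255))|cv2.inRange(hsv,(0,0,140),(180,70,255))
print(measure(c))
y=cv2.inRange(hsv,(22,110,90),(36,255,255));n,l,s,ce=cv2.connectedComponentsWithStats(y)
for i in range(1,n):
    if s[i,4]>40: print(s[i],np.round(ce[i],1),np.round(st(onz(c,*ce[i],.004)),2))
m=measure(c)['px']
for u in np.linspace(m[0]+12,m[1]-12,6).astype(int):
    col=np.nonzero(g[:235,u])[0];o,d1=ray(c,u,col.min()-.5);_,d2=ray(c,u,col.max()+.5)
    f=lambda d:(lambda q:q/np.linalg.norm(q))(np.array([d@Y,d[2]]))
    b=f(d1)+f(d2);print(u,col.min(),col.max(),'y',1e3*((o-O)@Y+b[0]*(.024-o[2])/b[1]))
print(r.sense()['time_s'])
E
python3 side.py s6
```

```text
{'can_ends_x': [np.float64(52.20687057891799), np.float64(-55.08620102957727)], 'can': (np.float64(-1.4396652253296374), np.float64(0.10626921489628971), np.float64(0.3303278349420081)), 'px': (np.int64(265), np.int64(384), np.int64(58), np.int64(104))}
[201  66  19   8 132] [210.5  69.7] [106.  -11.3]
[235  67  31  28 448] [250.9  82.2] [68.52 -0.35]
[384  77  31  14 382] [399.5  83.4] [-72.85  -0.1 ]
[203  88  18   7 122] [211.8  91. ] [106.39   7.9 ]
277 57 104 y -0.460945206404318
296 56 104 y -0.9639212667845558
315 57 104 y -0.6569279876189882
334 56 104 y -1.1598147151774714
353 57 104 y -0.852917621605491
372 57 104 y -0.9509150089427321
16.2333
```

View pics/w16.png

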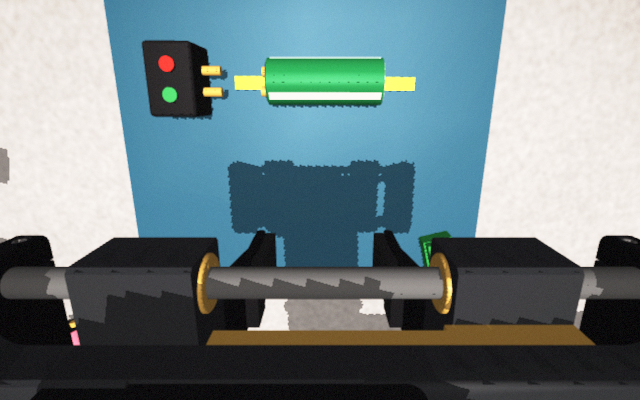

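View pics/s6.png

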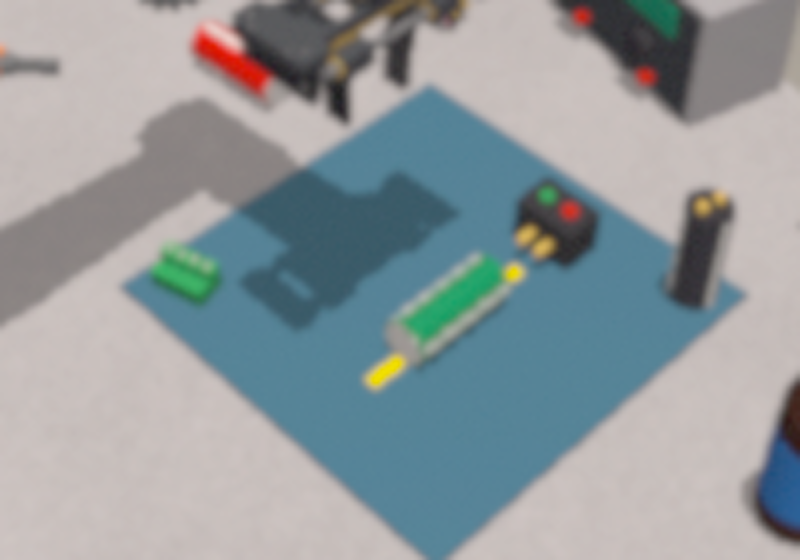

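The unobstructed wrist view shows the can at (325,81). The tape shows equally at both ends, (251,82) and (399,83). The side view agrees, and nothing else has moved. I hand in.

```bash
python3 -c "
from h import *
print(r.finish_job())"
```

```text
the job is handed in; nothing more can be done
None
```

The green capacitor now lies along the middle of the yellow tape, and I have handed the job in at about 16 s of the 51 s allowed. I rolled it there with five short strokes (about 24–29 mm of tip travel each), both fingertips pressing on its top at roughly 11–15 N. After each stroke I lifted straight up and moved the hand back for the next one.

**Final check:** from the last wrist view, after the hand was lifted clear, with the side view agreeing:

| Quantity | Measured |
|---|---|
| Can's axis across the tape | about 0.5 mm from its centreline |
| Can's centre along the tape | about 1.5 mm short of the middle, away from the block |
| Can's yaw to the line | under 0.5° |

- **Rolling:** each stroke moved the can close to half the tip travel, so it rolled without slipping. Its stripes turned as well.
- **Other objects:** nothing else in view had moved, and the robot was touching nothing.

**What disagreed:**
- **Fingertip height:** the tips turned out to be about 35 mm higher than the stated 11 mm ahead of the TCP. Triangulating two views showed this, and first contact came at TCP z ≈ 0.0185 m. I found the top by sight and force instead.
- **Single-edge readings:** when a pale stripe sat on the can's outline, readings from one green edge were off by 3–4 mm. For those I used both edges, and for the final check I counted the stripes as well.

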